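Feed one case from the stack feeder

ROBOT

A 6-joint arm with a two-finger parallel gripper is mounted at the origin on the work surface. World frame = base frame: x ahead of the robot, y to its left, z up, the work surface at z = 0. Lengths are in m, angles in rad, forces in N, time in s.
With the tool pointing down it reaches from about 0.35 to 0.775 m from the base axis. Payload 7.3 kg.
Tool frame: the origin (TCP) lies on the front face of the gripper's body, between the roots of the fingers; the fingertips stand ahead of it and the grasp point (between the pads) lies 47 mm ahead of it (finger_overhang is the z of the fingertips in the tool frame, in m); z points along the fingers, y is the line along which they close (so a half turn about z gives the same grasp; the last joint's range is limited). The gripper opens to 92 mm and grips with 3 to 60 N. Pads are 19 mm wide; open, the fingers measure 130 mm over their backs; the gripper's body (75 mm by 190 mm) begins 47 mm behind the grasp point.
Start: joints at [1.092, 0.342, 1.524, -0, 1.275, -0.146], TCP at [0.171, 0.496, 0.292] pointing down, gripper open.
Joint ranges: [-2.53, 2.53], [-0.77, 2.02], [0.04, 2.7], [-1, 4.14], [0.28, 2.66], [-3.11, 3.11]. Speed limits (rad/s): [2.57, 2.57, 3.14, 3.14, 3.14, 3.14].

INTERFACE

Orientations are given as [roll, pitch, yaw] about the fixed x, y, z axes, in that order (R = Rz(yaw) Ry(pitch) Rx(roll)).
In Python, from cell import * gives the robot as it stands. The module is installed in compiled form; this text tells all that it offers.
- The arm moves only by the tool arm_command, never from a script. Its argument "series" is a list of rows, each an object of numbers: "x", "y", "z": the shift along the tool's x, y, z in mm; "rx", "ry", "rz": the turn, a rotation vector about the tool's x, y, z in degrees. A call has 1 to 20 rows; each row is the pose to reach, as a shift and turn from the pose commanded when the call began, along the tool's axes at that moment; what a row does not reach only later rows make up. A row lasts 1/10 s, in which the tool goes at most 50 mm and 8.59 degrees, less where a joint would pass 70% of its speed; a pose out of reach is approached as far as the arm can. A call with a gripper value outside its range is refused whole. "hand" is the finger opening in mm, from 0 to 91.8, set as the call begins (left out, the last holds). The fingers move at their own pace and stop on an object; "squeeze" is the grip in N (left out, the last holds). Time passes only in rows, so rows that repeat a pose let the fingers close. It gives the time, the measured TCP pose, the force, the opening and the grip force at its end, in the units of the state.
- observe(): the state, without advancing time (a new reading comes with each control period).
- read_camera(name): name is "scene" or "top" or "wrist"; returns a dict with "pixels" (400x640x3 uint8, blue, green, red), "K" (3x3 intrinsics, pixels), "rvec" (rotation vector, rad) and "tvec" (3), from world to camera coordinates, as OpenCV has them. Camera axes: x right, y down, z forward; pixel columns grow to the right and rows downward; lengths in m; the calibration is good to about 2 mm. A picture is of the moment at which its call begins. There is no depth.
- hand_in(): hands the job in; it is judged then, once.
Trained networks look in a picture, given as the dict that the camera call returned (one of the last four; its "shot" number tells which), for a name from the list of things; names that differ only in an ending like _2 or _b are one class to them, and where a whole thing is asked for, a point or a joint stands for the part that bears it (a point fixed in the world has none). Each returns a list of dicts, best first, with "confidence" (0 to 1); they miss things now and then, are a little off and sometimes report something else, mostly with a low value. They report only what shows in the picture. A call takes as long as a camera call. They do not tell look-alikes from the thing itself.
- boxes_of(picture, query): "point" ([x, y, z] in m, in world coordinates, good to about 4 mm: the middle of the surface that is visible of it).
- trace(picture, query): "pixels" (400x640 bool, what is visible of it).
- mark_of(picture, query): "point" ([x, y, z] in m, in world coordinates, good to about 4 mm: a listed point, or the origin of a listed thing).
The state is a dict: "time": time; "qpos": joint angles; "qvel": joint speeds; "joint_efforts": joint torques, N m; "tool_pos": TCP position; "tool_rot": TCP orientation; "contact_force": force on the tool from outside, world axes, zero at the start; "torque": the same for the moment, N m; "opening": finger opening in m; "grip_force": force on a finger pad.
Only numpy, scipy, OpenCV 4.12 (cv2) and the standard library are available. Lean on these libraries where they do the work, as an engineer would, in place of code of your own. Each camera call takes 0.05 s, during which the arm holds its last target. There are 200 camera calls.

TASK

Press the feeder's lid down by its tab until it is fully shut. Then feed exactly one case into the delivery tray: swing the sprung lever by its upright post all the way to its stop and let it spring right back, so that the next case drops into place. Do not force the lid or lever (keep well under 40 N), and leave the things standing around the feeder where they are.

Things in the scene. Friction and masses are not known exactly. Their poses are not given: they have to be found in the camera images.
- feeder: Stack feeder fixed to the bench; grey base 130 (x) x 275 (y) x 15 mm. Origin: bench level under the magazine's centre; +y points to the delivery tray, the lever sticks out on the -x side. Magazine: aluminium frame 92 x 81 mm, 80 mm high, three cases stacked inside. The bottom case leaves by a floor slot in its +y wall. Pusher housing: y -137 to -40, 42 mm high.
- tray (a point): Centre of the delivery tray's floor, feeder (0, 85 mm), 15 mm above the bench; 84 mm wide inside, end lip at y = 130 mm. A fed case comes to lie here (its centre at y = 72 to 105 mm).
- lever (a joint): Lever angle about a vertical axis: 0 at rest, 1.0 rad at its stop (buffered); grows as the post goes towards feeder +y (clockwise from above). A spring returns it. Takes 3 to 9 N at the post on the way, much more only at the stop. It drives the pusher, 88 mm per rad; only the full stroke, to within 0.03 rad of the stop, counts.
- lever_pivot (a point): The lever's axis, fixed on the housing: feeder (0, -90 mm), at the lever's underside, 46 mm above the bench.
- lever_post (a point): Point on the lever's upright black post (round, 18 mm across, 56 to 131 mm above the bench), 96 mm up, 120 mm from the pivot, on a flat bar 20 mm wide, 46 to 56 mm up. At rest at feeder (-105, -148 mm), at the stop (-105, -32 mm). Push from behind with closed fingers, or pinch, along the arc. With the lid shut the rest of the feeder is under 90 mm high.
- lid (a joint): Lid opening angle: 0 fully shut (firm stop), starts ajar at 0.15 to 0.5 rad. Stiff hinge along feeder x at the magazine's -y edge (feeder y = -42 mm, 81 mm above the bench): it stays where it is left and takes about 7 N at the tab to move.
- lid_tab (a point): Where to press: middle of the top of the lid's tab, 95 mm from the hinge. Grey lid 92 x 85 x 5 mm; the tab, 40 mm wide, sticks out of its +y edge (84 to 106 mm from the hinge). With the lid shut this point is at feeder (0, 52 mm), 86 mm above the bench.
- case_a: Flat black plastic case 80 (feeder x) x 70 (feeder y) x 18 mm, about 0.12 kg, at the bottom of the stack, the one to be fed; origin at the centre of its underside.
- case_b: Flat black plastic case 80 (feeder x) x 70 (feeder y) x 18 mm, about 0.12 kg, second in the stack, must become the bottom one; origin at the centre of its underside.
- case_c: Flat black plastic case 80 (feeder x) x 70 (feeder y) x 18 mm, about 0.12 kg, on top of the stack; origin at the centre of its underside.
- spray_can: Bystander: upright can, 60 mm across, 130 mm tall, standing some 130 to 290 mm from the feeder's origin. Origin: centre of the underside. The three bystanders may change places.
- fan: Bystander: 80 x 80 x 25 mm axial fan standing on edge. Origin: centre of the underside.
- parts_tub: Bystander: empty open tub 90 x 110 x 45 mm. Origin: centre of the underside.
Things that resemble listed ones, but are neither listed nor needed, are in the scene too. Leave any green or pink look-alike of the case_c alone.

How it is judged:
On the way, in this order (a step that is already met when the one before it is completed fails the run):
1. the lid is pressed fully shut (value of joint lid below 0.025 rad), for 0.1 s.
2. the lever is swung to its stop (within 0.03 rad) with the lid shut (value of joint lever above 0.97 rad and value of joint lid below 0.03 rad), for 0.05 s.
3. the lever has sprung back to rest (value of joint lever below 0.05 rad), for 0.1 s.
At the end, for the whole second after the job is handed in: Lid shut (under 0.03 rad), lever back at rest (under 0.05 rad), the first case lying flat in the delivery tray (centre 72 to 105 mm along feeder +y), the second case down on the magazine floor and the third on it (both within 15 mm of the magazine's centre along y), all at rest (value of joint lid below 0.03 rad and value of joint lever below 0.05 rad and y of case_a in the frame of feeder between 0.072 and 0.105 m and z of each of case_a, case_b in the frame of feeder below 0.02 m and angle between case_a's own z axis and vertical below 0.1 rad and y of case_b in the frame of feeder between -0.015 and 0.015 m and y of case_c in the frame of feeder between -0.015 and 0.015 m and z of case_c in the frame of feeder below 0.04 m and linear speed of each of case_a, case_b, case_c below 0.02 m/s); the robot touches nothing.
It fails at once if the spray can is moved over 30 mm or tipped (distance of spray_can from where it was at the start of the episode above 0.03 m or angle between spray_can's own z axis and vertical above 0.4 rad).
It fails at once if the fan is moved over 30 mm or tipped (distance of fan from where it was at the start of the episode above 0.03 m or angle between fan's own z axis and vertical above 0.4 rad).
It fails at once if the parts tub is moved over 30 mm or tipped (distance of parts_tub from where it was at the start of the episode above 0.03 m or angle between parts_tub's own z axis and vertical above 0.4 rad).
It fails at once if the lid or lever is forced with over 40 N (contact force between feeder and the fingers above 40 N).
It also fails if it takes over 54 s, if anything falls off the work surface, if the arm or the gripper's body presses on something with over 40 N, if the wrist force passes 120 N, or if a joint passes its speed limit or range.

## Working session

There is one attempt and no reset: what is moved stays moved. The work goes in short steps, Python scripts to look and compute and a tool call to move; the robot and the scene stay as the last step left them, time stands still between calls to the robot, and variables do not carry over. Pictures are saved under pics/ and viewed, at most 10 in all, crops included, and the job is handed in when it is done.

Besides the shell and the picture viewer there is one more tool, called after "Request:" by a JSON object that holds its "op" and its "data", one argument or row to a line. arm_command: Moves the arm, as the interface text tells. Its arguments: {"type":"object","properties":{"series":{"type":"array"},"hand":{"type":"number"},"squeeze":{"type":"number"}},"required":["series"]}

```bash
mkdir -p pics; python3 - <<'E'
from cell import *
import cv2,numpy as np
s=observe(); print(s['time'],s['tool_pos'],s['tool_rot'],s['contact_force'],s['opening'],[k for k in s])
ps={}
for n in ("scene","top"):
    p=read_camera(n); cv2.imwrite(f"pics/{n}0.png",p['pixels'])
    for q in ("feeder","tray","lever_pivot","lever_post","lid_tab","case_c","spray_can","fan","parts_tub"):
        try:
            print(n,q,[(np.round(d['point'],3).tolist(),round(d['confidence'],2)) for d in mark_of(p,q)][:3])
        except Exception as e: print(n,q,e)
print(observe()['time'])
E
```

```text
0.0 [0.17134817 0.49592508 0.29152491] [-3.14004553e+00 -2.17317124e-04  2.80882754e+00] [-0.21954769  0.02688477  0.09699311] 0.091931256977561 ['time', 'qpos', 'qvel', 'joint_efforts', 'tool_pos', 'tool_rot', 'contact_force', 'torque', 'grip_force', 'opening']
scene feeder [([0.607, -0.122, 0.0], 0.63), ([0.604, -0.125, 0.032], 0.57), ([0.57, -0.202, 0.044], 0.29)]
scene tray [([0.634, -0.048, 0.013], 0.97), ([0.604, -0.125, 0.032], 0.52), ([0.744, -0.155, -0.002], 0.49)]
scene lever_pivot [([0.57, -0.203, 0.047], 0.67)]
scene lever_post [([0.452, -0.22, 0.097], 0.63), ([0.621, -0.082, 0.123], 0.46)]
scene lid_tab [([0.622, -0.082, 0.119], 0.95)]
scene case_c [([0.366, -0.178, -0.001], 0.96), ([0.801, -0.313, -0.005], 0.96), ([0.609, -0.12, 0.053], 0.87)]
scene spray_can [([0.706, 0.109, 0.001], 0.61)]
scene fan [([0.516, -0.382, 0.003], 0.56)]
scene parts_tub [([0.744, -0.155, 0.001], 0.96)]
top feeder [([0.604, -0.121, 0.002], 0.83)]
top tray [([0.643, -0.043, 0.018], 0.9)]
top lever_pivot []
top lever_post [([0.451, -0.219, 0.093], 0.86)]
top lid_tab [([0.62, -0.077, 0.119], 0.92)]
top case_c [([0.798, -0.312, 0.002], 0.94), ([0.367, -0.175, 0.005], 0.86), ([0.386, -0.028, -0.003], 0.81)]
top spray_can [([0.711, 0.112, 0.001], 0.78), ([0.642, -0.042, 0.018], 0.34)]
top fan [([0.522, -0.387, -0.001], 0.97), ([0.607, -0.122, 0.002], 0.47)]
top parts_tub [([0.743, -0.152, -0.002], 0.76)]
1.0
```

View pics/scene0.png

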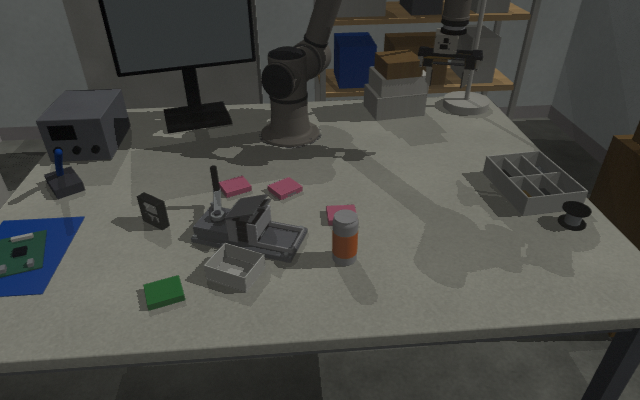

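View pics/top0.png

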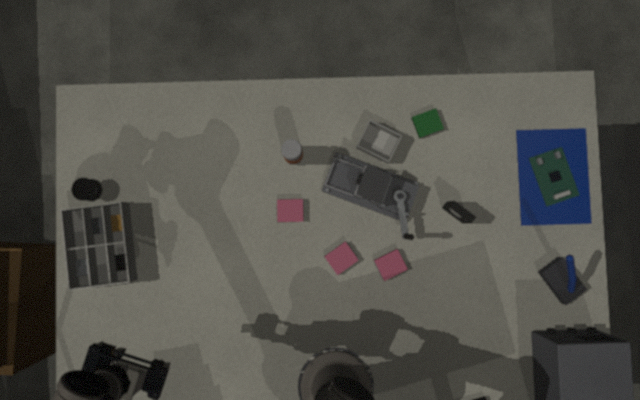

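```bash
cat > fit.py <<'E'
import numpy as np
from scipy.optimize import least_squares
# feeder-frame points vs world measured
F=np.array([[0,0],[0,.085],[0,-.09],[-.105,-.148]])
W=np.array([[.6055,-.1215],[.6385,-.0455],[.570,-.203],[.4515,-.2195]])
def T(p,f):
    c,s=np.cos(p[2]),np.sin(p[2]); return np.asarray(f)@np.array([[c,s],[-s,c]])+p[:2]
r=least_squares(lambda p:(T(p,F)-W).ravel(),[.6,-.12,-.4])
P=r.x
if __name__=="__main__":
    print(P,np.round(T(P,F)-W,4).tolist())
    print("tab dir",T(P,[[0,.052],[0,.0],[-.105,-.032],[-.105,-.148]]))
E
python3 fit.py
```

```text
[ 0.60535575 -0.12222293 -0.39631755] [[-0.0001, -0.0007], [-0.0003, 0.0017], [0.0006, -0.0022], [-0.0001, 0.0013]]
tab dir [[ 0.62542899 -0.07425352]
 [ 0.60535575 -0.12222293]
 [ 0.49614166 -0.11121006]
 [ 0.45136288 -0.21821876]]
```

The pictures show the feeder at scene (240,220) / top (372,185), with its lid ajar and the lever post at scene (214,185) / top (407,235). The pink and green look-alikes, the tub, the can and the fan are all clear of it. The feeder fit has about 2 mm residuals.

```bash
cat > go.py <<'E'
import sys,numpy as np
from cell import *
from fit import T,P
from scipy.spatial.transform import Rotation as R
def go(fx,fy,z,yaw_off=0):
    "shift (tool axes, mm) and turn to put TCP over feeder point (m), z world, tool x = feeder +y"
    s=observe(); Rt=R.from_euler('xyz',s['tool_rot'])
    w=np.r_[T(P,[fx,fy]),z]
    goal=R.from_euler('xyz',[np.pi,0,P[2]+np.pi/2+yaw_off])
    print('fx,fy,z',fx,fy,z,'shift',np.round(1e3*Rt.inv().apply(w-s['tool_pos']),1),'turn',np.round(np.degrees((Rt.inv()*goal).as_rotvec()),1))
def where():
    s=observe(); c,d=np.cos(P[2]),np.sin(P[2]); v=s['tool_pos'][:2]-P[:2]
    print('t',round(s['time'],2),'feeder mm',np.round(1e3*np.array([c*v[0]+d*v[1],-d*v[0]+c*v[1],s['tool_pos'][2]]),1),'F',np.round(s['contact_force'],1))
E
python3 - <<'E'
import cell; print([k for k in dir(cell) if not k.startswith('_')]); print(getattr(cell,'finger_overhang',None))
from go import *
go(0,.050,.24)
E
```

```text
['IKError', 'boxes_of', 'finger_overhang', 'hand_in', 'mark_of', 'observe', 'read_camera', 'trace']
0.0655
fx,fy,z 0 0.05 0.24 shift [-615.3 -392.8   52.2] turn [ 0.  -0.  93.6]
```

Request:
{"op": "arm_command", "data": {
  "series": [
    {"x": -615, "y": -393, "z": 52, "rz": 93.6},
    {"x": -615, "y": -393, "z": 52, "rz": 93.6},
    {"x": -615, "y": -393, "z": 52, "rz": 93.6},
    {"x": -615, "y": -393, "z": 52, "rz": 93.6},
    {"x": -615, "y": -393, "z": 52, "rz": 93.6},
    {"x": -615, "y": -393, "z": 52, "rz": 93.6},
    {"x": -615, "y": -393, "z": 52, "rz": 93.6},
    {"x": -615, "y": -393, "z": 52, "rz": 93.6},
    {"x": -615, "y": -393, "z": 52, "rz": 93.6},
    {"x": -615, "y": -393, "z": 52, "rz": 93.6},
    {"x": -615, "y": -393, "z": 52, "rz": 93.6},
    {"x": -615, "y": -393, "z": 52, "rz": 93.6},
    {"x": -615, "y": -393, "z": 52, "rz": 93.6},
    {"x": -615, "y": -393, "z": 52, "rz": 93.6},
    {"x": -615, "y": -393, "z": 52, "rz": 93.6},
    {"x": -615, "y": -393, "z": 52, "rz": 93.6},
    {"x": -615, "y": -393, "z": 52, "rz": 93.6},
    {"x": -615, "y": -393, "z": 52, "rz": 93.6}
  ],
  "hand": 0,
  "squeeze": 20
}}

```text
invalid input
```

```bash
python3 - <<'E'
from go import *
import cv2
where(); go(0,.050,.24); print(observe()['opening'])
p=read_camera('wrist'); cv2.imwrite('pics/w1.png',p['pixels'])
for q in ("lid_tab","lever_post","tray","lever_pivot","feeder"): print(q,[(np.round(d['point'],3).tolist(),round(d['confidence'],2)) for d in mark_of(p,q)][:2])
E
```

```text
t 1.0 feeder mm [-638.9  403.   292.3] F [ 0.  -0.1 -0.1]
fx,fy,z 0 0.05 0.24 shift [-615.3 -392.8   52.2] turn [ 0.  -0.  93.6]
0.0920554944725847
lid_tab []
lever_post []
tray []
lever_pivot []
feeder []
```

View pics/w1.png

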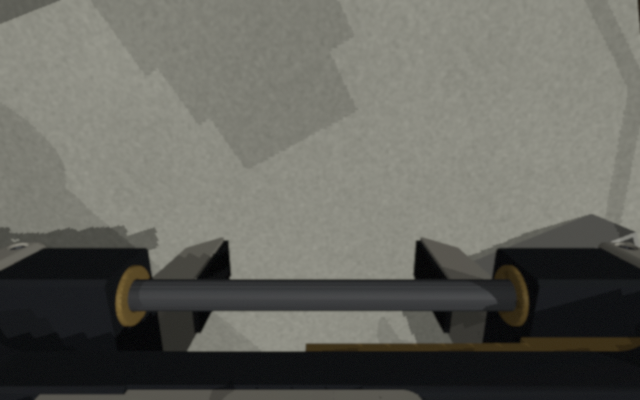

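The call was refused and the arm didn't move. The wrist view shows only bare bench. I'll retry with every key given in each row.

Request:
{"op": "arm_command", "data": {
  "series": [
    {"x": -40, "y": -25, "z": 0, "rx": 0, "ry": 0, "rz": 6}
  ],
  "hand": 0,
  "squeeze": 20
}}

```text
time: 1.4
tool_pos: [0.1995, 0.4616, 0.2921]
tool_rot: [3.14, -0.001, 2.708]
contact_force: [1.4, 0.8, 0.7]
opening: 0.0875
grip_force: 0.0
```

Request:
{"op": "arm_command", "data": {
  "series": [
    {"x": -610.5, "y": -305.5, "z": 52, "rx": 0, "ry": 0, "rz": 87.6},
    {"x": -610.5, "y": -305.5, "z": 52, "rx": 0, "ry": 0, "rz": 87.6},
    {"x": -610.5, "y": -305.5, "z": 52, "rx": 0, "ry": 0, "rz": 87.6},
    {"x": -610.5, "y": -305.5, "z": 52, "rx": 0, "ry": 0, "rz": 87.6},
    {"x": -610.5, "y": -305.5, "z": 52, "rx": 0, "ry": 0, "rz": 87.6},
    {"x": -610.5, "y": -305.5, "z": 52, "rx": 0, "ry": 0, "rz": 87.6},
    {"x": -610.5, "y": -305.5, "z": 52, "rx": 0, "ry": 0, "rz": 87.6},
    {"x": -610.5, "y": -305.5, "z": 52, "rx": 0, "ry": 0, "rz": 87.6},
    {"x": -610.5, "y": -305.5, "z": 52, "rx": 0, "ry": 0, "rz": 87.6},
    {"x": -610.5, "y": -305.5, "z": 52, "rx": 0, "ry": 0, "rz": 87.6},
    {"x": -610.5, "y": -305.5, "z": 52, "rx": 0, "ry": 0, "rz": 87.6},
    {"x": -610.5, "y": -305.5, "z": 52, "rx": 0, "ry": 0, "rz": 87.6},
    {"x": -610.5, "y": -305.5, "z": 52, "rx": 0, "ry": 0, "rz": 87.6},
    {"x": -610.5, "y": -305.5, "z": 52, "rx": 0, "ry": 0, "rz": 87.6},
    {"x": -610.5, "y": -305.5, "z": 52, "rx": 0, "ry": 0, "rz": 87.6},
    {"x": -610.5, "y": -305.5, "z": 52, "rx": 0, "ry": 0, "rz": 87.6},
    {"x": -610.5, "y": -305.5, "z": 52, "rx": 0, "ry": 0, "rz": 87.6}
  ]
}}

```text
time: 3.1
tool_pos: [0.6241, -0.0749, 0.2402]
tool_rot: [-3.141, -0.0, 1.176]
contact_force: [0.8, 0.1, -0.1]
opening: 0.0001
grip_force: 0.0
```

```bash
python3 - <<'E'
from go import *
import cv2
where(); go(0,.050,.24); print(observe()['opening'])
p=read_camera('wrist'); cv2.imwrite('pics/w2.png',p['pixels'])
for q in ("lid_tab","lever_post"): print(q,[(np.round(d['point'],3).tolist(),round(d['confidence'],2)) for d in mark_of(p,q)][:2])
E
```

```text
t 3.1 feeder mm [ -1.   50.9 240.2] F [ 0.8  0.1 -0.1]
fx,fy,z 0 0.05 0.24 shift [-0.9  1.   0.2] turn [-0.  -0.   0.1]
0.00012285773018412105
lid_tab [([0.625, -0.081, 0.116], 0.72)]
lever_post []
```

View pics/w2.png

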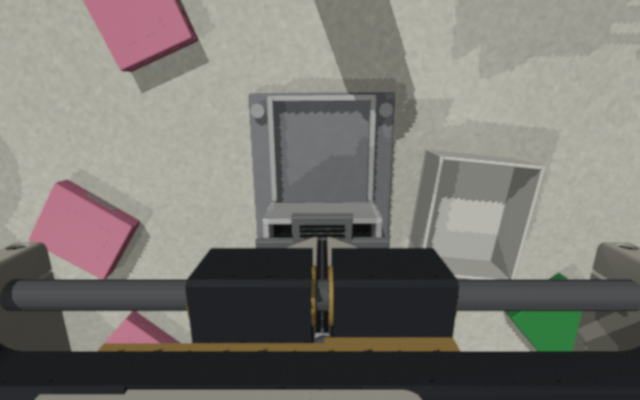

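The wrist view shows the tool centred over the lid tab at about (322,222), square to the feeder. Pressing down slowly.

Request:
{"op": "arm_command", "data": {
  "series": [
    {"x": 0, "y": 1, "z": 20, "rx": 0, "ry": 0, "rz": 0},
    {"x": 0, "y": 1, "z": 40, "rx": 0, "ry": 0, "rz": 0},
    {"x": 0, "y": 1, "z": 45, "rx": 0, "ry": 0, "rz": 0},
    {"x": 0, "y": 1, "z": 50, "rx": 0, "ry": 0, "rz": 0},
    {"x": 0, "y": 1, "z": 54, "rx": 0, "ry": 0, "rz": 0},
    {"x": 0, "y": 1, "z": 58, "rx": 0, "ry": 0, "rz": 0},
    {"x": 0, "y": 1, "z": 62, "rx": 0, "ry": 0, "rz": 0},
    {"x": 0, "y": 1, "z": 66, "rx": 0, "ry": 0, "rz": 0},
    {"x": 0, "y": 1, "z": 70, "rx": 0, "ry": 0, "rz": 0}
  ]
}}

```text
time: 4.15
tool_pos: [0.6271, -0.0751, 0.1726]
tool_rot: [3.137, -0.003, 1.175]
contact_force: [0.7, 5.6, 7.3]
opening: 0.0003
grip_force: 3.6
```

Request:
{"op": "arm_command", "data": {
  "series": [
    {"x": 0, "y": 0, "z": 3, "rx": 0, "ry": 0, "rz": 0},
    {"x": 0, "y": 0, "z": 6, "rx": 0, "ry": 0, "rz": 0},
    {"x": 0, "y": 0, "z": 9, "rx": 0, "ry": 0, "rz": 0},
    {"x": 0, "y": 0, "z": 12, "rx": 0, "ry": 0, "rz": 0},
    {"x": 0, "y": 0, "z": 14, "rx": 0, "ry": 0, "rz": 0},
    {"x": 0, "y": 0, "z": 15, "rx": 0, "ry": 0, "rz": 0}
  ]
}}

```text
time: 4.75
tool_pos: [0.6271, -0.0754, 0.1573]
tool_rot: [3.137, -0.003, 1.175]
contact_force: [1.4, 3.7, 6.4]
opening: 0.0001
grip_force: 2.9
```

Request:
{"op": "arm_command", "data": {
  "series": [
    {"x": 0, "y": 0, "z": 1, "rx": 0, "ry": 0, "rz": 0},
    {"x": 0, "y": 0, "z": 2, "rx": 0, "ry": 0, "rz": 0},
    {"x": 0, "y": 0, "z": 3, "rx": 0, "ry": 0, "rz": 0},
    {"x": 0, "y": 0, "z": 3.5, "rx": 0, "ry": 0, "rz": 0},
    {"x": 0, "y": 0, "z": 4, "rx": 0, "ry": 0, "rz": 0}
  ]
}}

```text
time: 5.25
tool_pos: [0.6271, -0.0753, 0.1534]
tool_rot: [3.137, -0.003, 1.175]
contact_force: [1.2, 4.4, 6.3]
opening: 0.0004
grip_force: 2.9
```

Request:
{"op": "arm_command", "data": {
  "series": [
    {"x": 0, "y": 0, "z": 0.5, "rx": 0, "ry": 0, "rz": 0},
    {"x": 0, "y": 0, "z": 1, "rx": 0, "ry": 0, "rz": 0},
    {"x": 0, "y": 0, "z": 1.4, "rx": 0, "ry": 0, "rz": 0}
  ]
}}

```text
time: 5.55
tool_pos: [0.6272, -0.0754, 0.1521]
tool_rot: [3.137, -0.003, 1.175]
contact_force: [1.4, 5.2, 6.4]
opening: 0.0004
grip_force: 3.1
```

Request:
{"op": "arm_command", "data": {
  "series": [
    {"x": 0, "y": 0, "z": 0.5, "rx": 0, "ry": 0, "rz": 0},
    {"x": 0, "y": 0, "z": 0.8, "rx": 0, "ry": 0, "rz": 0},
    {"x": 0, "y": 0, "z": 0.8, "rx": 0, "ry": 0, "rz": 0}
  ]
}}

```text
time: 5.85
tool_pos: [0.6272, -0.0753, 0.1517]
tool_rot: [3.137, -0.003, 1.175]
contact_force: [0.4, 4.5, 7.6]
opening: 0.0007
grip_force: 4.2
```

Request:
{"op": "arm_command", "data": {
  "series": [
    {"x": 0, "y": 0, "z": 0.4, "rx": 0, "ry": 0, "rz": 0},
    {"x": 0, "y": 0, "z": 0.8, "rx": 0, "ry": 0, "rz": 0},
    {"x": 0, "y": 0, "z": 0.8, "rx": 0, "ry": 0, "rz": 0}
  ]
}}

```text
time: 6.15
tool_pos: [0.6272, -0.0754, 0.1516]
tool_rot: [3.136, -0.003, 1.175]
contact_force: [-0.3, 5.2, 13.0]
opening: 0.0004
grip_force: 6.3
```

The force rose to 13 N at z = 151.6 mm, which is the shut height, so the lid is at its stop. Lifting off.

Request:
{"op": "arm_command", "data": {
  "series": [
    {"x": 0, "y": 0, "z": 0, "rx": 0, "ry": 0, "rz": 0},
    {"x": 0, "y": 0, "z": -5, "rx": 0, "ry": 0, "rz": 0},
    {"x": 0, "y": 0, "z": -45, "rx": 0, "ry": 0, "rz": 0},
    {"x": 0, "y": 0, "z": -90, "rx": 0, "ry": 0, "rz": 0},
    {"x": -50, "y": -25, "z": -90, "rx": 0, "ry": 0, "rz": 0},
    {"x": -95, "y": -45, "z": -90, "rx": 0, "ry": 0, "rz": 0},
    {"x": -140, "y": -65, "z": -90, "rx": 0, "ry": 0, "rz": 0},
    {"x": -185, "y": -85, "z": -90, "rx": 0, "ry": 0, "rz": 0},
    {"x": -233, "y": -107, "z": -90, "rx": 0, "ry": 0, "rz": 0},
    {"x": -233, "y": -107, "z": -90, "rx": 0, "ry": 0, "rz": 0}
  ]
}}

```text
time: 7.15
tool_pos: [0.4338, -0.2531, 0.2388]
tool_rot: [-3.141, 0.002, 1.171]
contact_force: [-0.1, 0.6, -0.1]
opening: 0.0005
grip_force: 0.0
```

```bash
python3 - <<'E'
from go import *
import cv2
where(); go(-.105,-.182,.145)
p=read_camera('wrist'); cv2.imwrite('pics/w3.png',p['pixels'])
for q in ("lid_tab","lever_post","tray"): print(q,[(np.round(d['point'],3).tolist(),round(d['confidence'],2)) for d in mark_of(p,q)][:2])
print(T(P,[[0,.052],[-.105,-.148]]))
# project the modelled post top/base/96mm into the wrist view
for f,z in (([-.105,-.148],.131),([-.105,-.148],.096),([0,.052],.086)):
    q,_=cv2.projectPoints(np.r_[T(P,f),z].reshape(1,3),p['rvec'],p['tvec'],p['K'],None); print(f,z,q.ravel().round())
E
```

```text
t 7.15 feeder mm [-107.7 -187.   238.8] F [-0.1  0.6 -0.1]
fx,fy,z -0.105 -0.182 0.145 shift [ 5.1  2.7 93.8] turn [-0.   0.1 -0.2]
lid_tab [([0.449, -0.22, 0.092], 0.21)]
lever_post [([0.45, -0.22, 0.095], 0.97)]
tray []
[[ 0.62542899 -0.07425352]
 [ 0.45136288 -0.21821876]]
[-0.105, -0.148] 0.131 [326. 166.]
[-0.105, -0.148] 0.096 [325. 157.]
[0, 0.052] 0.086 [ 516. -209.]
```

View pics/w3.png

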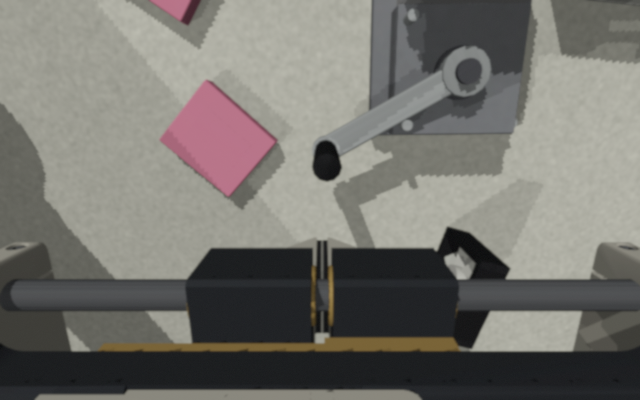

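The post appears at (326,160), where the model projects it. The fan at (480,290) and the pink look-alike both stay below the gripper body. Going down behind the post and closing in.

Request:
{"op": "arm_command", "data": {
  "series": [
    {"x": 0, "y": 2.5, "z": 40, "rx": 0, "ry": 0, "rz": 0},
    {"x": 0, "y": 2.5, "z": 80, "rx": 0, "ry": 0, "rz": 0},
    {"x": 0, "y": 2.5, "z": 94, "rx": 0, "ry": 0, "rz": 0},
    {"x": 0, "y": 2.5, "z": 94, "rx": 0, "ry": 0, "rz": 0},
    {"x": 5, "y": 2.5, "z": 94, "rx": 0, "ry": 0, "rz": 0},
    {"x": 10, "y": 2.5, "z": 94, "rx": 0, "ry": 0, "rz": 0},
    {"x": 14, "y": 2.5, "z": 94, "rx": 0, "ry": 0, "rz": 0},
    {"x": 16, "y": 2.5, "z": 94, "rx": 0, "ry": 0, "rz": 0},
    {"x": 18, "y": 2.5, "z": 94, "rx": 0, "ry": 0, "rz": 0},
    {"x": 19, "y": 2.5, "z": 94, "rx": 0, "ry": 0, "rz": 0},
    {"x": 19, "y": 2.5, "z": 94, "rx": 0, "ry": 0, "rz": 0}
  ]
}}

```text
time: 8.45
tool_pos: [0.4462, -0.2336, 0.1449]
tool_rot: [-3.141, 0.001, 1.176]
contact_force: [-5.1, -4.2, 0.7]
opening: 0.0006
grip_force: 2.6
```

```bash
python3 -c "
from go import *
where(); go(-.105,-.1665,.145)"
```

```text
t 8.45 feeder mm [-103.9 -164.2  144.9] F [-5.1 -4.2  0.7]
fx,fy,z -0.105 -0.1665 0.145 shift [-2.3 -1.1 -0.1] turn [-0.   0.1  0.1]
```

In contact at about 6.6 N. Following the arc.

Request:
{"op": "arm_command", "data": {
  "series": [
    {"x": 5.5, "y": -3, "z": 0, "rx": 0, "ry": 0, "rz": 0},
    {"x": 11, "y": -5.5, "z": 0, "rx": 0, "ry": 0, "rz": 0},
    {"x": 17, "y": -7.7, "z": 0, "rx": 0, "ry": 0, "rz": 0},
    {"x": 22.5, "y": -9.6, "z": 0, "rx": 0, "ry": 0, "rz": 0},
    {"x": 28, "y": -11, "z": 0, "rx": 0, "ry": 0, "rz": 0},
    {"x": 34, "y": -12.5, "z": 0, "rx": 0, "ry": 0, "rz": 0},
    {"x": 40, "y": -13.5, "z": 0, "rx": 0, "ry": 0, "rz": 0},
    {"x": 46, "y": -14.3, "z": 0, "rx": 0, "ry": 0, "rz": 0},
    {"x": 52, "y": -14.8, "z": 0, "rx": 0, "ry": 0, "rz": 0},
    {"x": 58, "y": -15, "z": 0, "rx": 0, "ry": 0, "rz": 0}
  ]
}}

```text
time: 9.45
tool_pos: [0.4536, -0.1744, 0.1447]
tool_rot: [-3.139, 0.002, 1.176]
contact_force: [-8.6, -7.3, 1.5]
opening: 0.0001
grip_force: 4.9
```

Request:
{"op": "arm_command", "data": {
  "series": [
    {"x": 6, "y": 0.2, "z": 0, "rx": 0, "ry": 0, "rz": 0},
    {"x": 12, "y": 0.6, "z": 0, "rx": 0, "ry": 0, "rz": 0},
    {"x": 18, "y": 1.4, "z": 0, "rx": 0, "ry": 0, "rz": 0},
    {"x": 24, "y": 2.4, "z": 0, "rx": 0, "ry": 0, "rz": 0},
    {"x": 29.5, "y": 3.8, "z": 0, "rx": 0, "ry": 0, "rz": 0},
    {"x": 35.5, "y": 5.3, "z": 0, "rx": 0, "ry": 0, "rz": 0},
    {"x": 41, "y": 7.3, "z": 0, "rx": 0, "ry": 0, "rz": 0},
    {"x": 46, "y": 9.2, "z": 0, "rx": 0, "ry": 0, "rz": 0}
  ]
}}

```text
time: 10.25
tool_pos: [0.4804, -0.1355, 0.1446]
tool_rot: [-3.14, 0.002, 1.176]
contact_force: [-7.5, -5.2, 0.6]
opening: 0.0006
grip_force: 4.0
```

```bash
python3 -c "
from go import *
where()"
```

```text
t 10.25 feeder mm [-110.2  -60.5  144.6] F [-7.5 -5.2  0.6]
```

Request:
{"op": "arm_command", "data": {
  "series": [
    {"x": 2.5, "y": 1.2, "z": 0, "rx": 0, "ry": 0, "rz": 0},
    {"x": 4.5, "y": 2.2, "z": 0, "rx": 0, "ry": 0, "rz": 0},
    {"x": 6.5, "y": 3.3, "z": 0, "rx": 0, "ry": 0, "rz": 0},
    {"x": 8, "y": 4.2, "z": 0, "rx": 0, "ry": 0, "rz": 0}
  ]
}}

```text
time: 10.65
tool_pos: [0.4863, -0.1304, 0.1445]
tool_rot: [-3.138, 0.004, 1.177]
contact_force: [-15.2, -13.8, 4.1]
opening: 0.0005
grip_force: 8.5
```

```bash
python3 - <<'E'
from go import *
import cv2
where()
ps=[read_camera(n) for n in ('wrist','top','scene')]
for n,p in zip(('wrist','top','scene'),ps):
    for d in mark_of(p,'lever_post')[:2]:
        w=np.array(d['point']); v=w[:2]-P[:2]; c,s=np.cos(P[2]),np.sin(P[2])
        f=np.array([c*v[0]+s*v[1],-s*v[0]+c*v[1]])-[0,-.09]
        print(n,np.round(w,3),'theta',round(np.arctan2(f[1],-f[0])+np.arctan2(58,105),3),round(d['confidence'],2))
where()
E
```

```text
t 10.65 feeder mm [-106.7  -53.5  144.5] F [-15.2 -13.8   4.1]
wrist [ 0.492 -0.113  0.095] theta 0.971 0.93
scene [ 0.496 -0.115  0.094] theta 0.988 0.65
t 10.95 feeder mm [-106.7  -53.6  144.5] F [-11.7 -10.1   2.3]
```

Near 0.97–0.99 rad. Edging on in small steps while watching the force.

Request:
{"op": "arm_command", "data": {
  "series": [
    {"x": 0.7, "y": 0.4, "z": 0, "rx": 0, "ry": 0, "rz": 0},
    {"x": 1.2, "y": 0.7, "z": 0, "rx": 0, "ry": 0, "rz": 0},
    {"x": 1.2, "y": 0.7, "z": 0, "rx": 0, "ry": 0, "rz": 0}
  ]
}}

```text
time: 11.25
tool_pos: [0.4865, -0.1303, 0.1445]
tool_rot: [-3.136, 0.005, 1.176]
contact_force: [-16.9, -13.6, 4.5]
opening: 0.0004
grip_force: 8.6
```

```bash
python3 -c "
from go import *
where()"
```

```text
t 11.25 feeder mm [-106.5  -53.4  144.5] F [-16.9 -13.6   4.5]
```

Request:
{"op": "arm_command", "data": {
  "series": [
    {"x": 0.7, "y": 0, "z": 0, "rx": 0, "ry": 0, "rz": 0},
    {"x": 1.2, "y": 0, "z": 0, "rx": 0, "ry": 0, "rz": 0},
    {"x": 1.2, "y": 0, "z": 0, "rx": 0, "ry": 0, "rz": 0}
  ]
}}

```text
time: 11.55
tool_pos: [0.4866, -0.1302, 0.1445]
tool_rot: [-3.136, 0.007, 1.177]
contact_force: [-18.1, -19.8, 3.6]
opening: 0.0005
grip_force: 11.4
```

```bash
python3 - <<'E'
from go import *
where()
c,s=np.cos(P[2]),np.sin(P[2])
for n in ('wrist','scene','wrist','scene','wrist'):
    p=read_camera(n)
    for d in mark_of(p,'lever_post')[:1]:
        w=np.array(d['point']); v=w[:2]-P[:2]
        f=np.array([c*v[0]+s*v[1],-s*v[0]+c*v[1]])-[0,-.09]
        print(n,np.round(w,3),'theta',round(np.arctan2(f[1],-f[0])+np.arctan2(58,105),3),round(d['confidence'],2))
    m=mark_of(p,'case_c')
    print([(np.round(d['point'],3).tolist(),round(d['confidence'],2)) for d in m][:3])
where()
E
```

```text
t 11.55 feeder mm [-106.5  -53.2  144.5] F [-18.1 -19.8   3.6]
wrist [ 0.496 -0.112  0.093] theta 0.999 0.77
[([0.388, -0.028, -0.001], 0.91), ([0.361, -0.18, 0.003], 0.81), ([0.568, -0.211, 0.046], 0.48)]
scene [ 0.498 -0.115  0.095] theta 1.0 0.63
[([0.366, -0.178, -0.002], 0.84), ([0.629, -0.05, 0.016], 0.76), ([0.387, -0.027, 0.001], 0.72)]
wrist [ 0.495 -0.112  0.094] theta 1.003 0.75
[([0.384, -0.029, -0.001], 0.85), ([0.363, -0.18, 0.004], 0.64)]
scene [ 0.497 -0.116  0.095] theta 0.988 0.94
[([0.798, -0.31, -0.002], 0.85), ([0.365, -0.18, -0.003], 0.76), ([0.388, -0.03, 0.001], 0.74)]
wrist [ 0.494 -0.113  0.095] theta 0.987 0.91
[([0.386, -0.027, 0.0], 0.85), ([0.362, -0.181, 0.002], 0.72), ([0.495, -0.114, 0.093], 0.39)]
t 12.3 feeder mm [-106.5  -53.2  144.5] F [-18.2 -19.4   4.4]
```

The lever is at its stop: about 27 N with no further motion, vision gives about 1.0 rad, and a case is seen in the tray. Backing off along the arc so it springs back.

Request:
{"op": "arm_command", "data": {
  "series": [
    {"x": -5, "y": -2.7, "z": 0, "rx": 0, "ry": 0, "rz": 0},
    {"x": -11, "y": -5.2, "z": 0, "rx": 0, "ry": 0, "rz": 0},
    {"x": -22, "y": -9.3, "z": 0, "rx": 0, "ry": 0, "rz": 0},
    {"x": -33.5, "y": -12.3, "z": 0, "rx": 0, "ry": 0, "rz": 0},
    {"x": -45.5, "y": -14, "z": 0, "rx": 0, "ry": 0, "rz": 0},
    {"x": -57.5, "y": -14.7, "z": 0, "rx": 0, "ry": 0, "rz": 0},
    {"x": -69.5, "y": -14, "z": 0, "rx": 0, "ry": 0, "rz": 0},
    {"x": -81.5, "y": -12.3, "z": 0, "rx": 0, "ry": 0, "rz": 0},
    {"x": -93, "y": -9.3, "z": 0, "rx": 0, "ry": 0, "rz": 0},
    {"x": -104, "y": -5.2, "z": 0, "rx": 0, "ry": 0, "rz": 0},
    {"x": -115, "y": 0, "z": 0, "rx": 0, "ry": 0, "rz": 0},
    {"x": -125, "y": 3, "z": 0, "rx": 0, "ry": 0, "rz": 0},
    {"x": -140, "y": 3, "z": 0, "rx": 0, "ry": 0, "rz": 0},
    {"x": -140, "y": 3, "z": -30, "rx": 0, "ry": 0, "rz": 0},
    {"x": -140, "y": 3, "z": -70, "rx": 0, "ry": 0, "rz": 0},
    {"x": -140, "y": 3, "z": -100, "rx": 0, "ry": 0, "rz": 0},
    {"x": -140, "y": 3, "z": -100, "rx": 0, "ry": 0, "rz": 0}
  ]
}}

```text
time: 14.0
tool_pos: [0.4399, -0.2594, 0.2483]
tool_rot: [3.134, 0.002, 1.175]
contact_force: [1.0, 0.1, -0.9]
opening: -0.0
grip_force: 0.0
```

```bash
python3 - <<'E'
from go import *
import cv2
where()
c,s=np.cos(P[2]),np.sin(P[2])
def F(w): v=np.array(w)[:2]-P[:2]; return np.round([1e3*(c*v[0]+s*v[1]),1e3*(-s*v[0]+c*v[1]),1e3*w[2]])
for n in ('wrist','scene','top'):
    p=read_camera(n)
    for q in ('lever_post','lid_tab','case_a'):
        print(n,q,[(F(d['point']).tolist(),round(d['confidence'],2)) for d in mark_of(p,q)][:5])
    if n=='scene': a=cv2.resize(p['pixels'][150:300,160:360],None,fx=3,fy=3,interpolation=cv2.INTER_CUBIC)
    if n=='top': b=cv2.resize(p['pixels'][110:260,280:480],None,fx=3,fy=3,interpolation=cv2.INTER_CUBIC)
cv2.imwrite('pics/end_s.png',cv2.convertScaleAbs(a,alpha=1.6)); cv2.imwrite('pics/end_t.png',cv2.convertScaleAbs(b,alpha=1.6))
E
```

```text
t 14.0 feeder mm [ -99.7 -190.4  248.3] F [ 1.   0.1 -0.9]
wrist lever_post [([-107.0, -150.0, 93.0], 0.6)]
wrist lid_tab []
wrist case_a [([-205.0, -149.0, 0.0], 0.61)]
scene lever_post [([-101.0, -151.0, 95.0], 0.64)]
scene lid_tab [([0.0, 52.0, 87.0], 0.61)]
scene case_a [([253.0, -103.0, -4.0], 0.91), ([-5.0, 77.0, 11.0], 0.84), ([-199.0, -143.0, -1.0], 0.81), ([-155.0, 201.0, -1.0], 0.7), ([-238.0, 0.0, 0.0], 0.61)]
top lever_post [([-102.0, -152.0, 91.0], 0.88)]
top lid_tab [([-1.0, 55.0, 88.0], 0.8)]
top case_a [([253.0, -103.0, 2.0], 0.93), ([-157.0, 194.0, 1.0], 0.89), ([0.0, 80.0, 12.0], 0.87), ([-239.0, 0.0, -2.0], 0.83), ([10.0, 255.0, -2.0], 0.72)]
```

View pics/end_s.png

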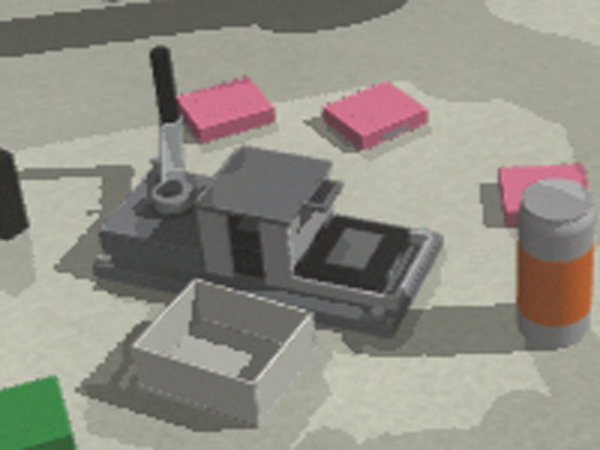

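View pics/end_t.png

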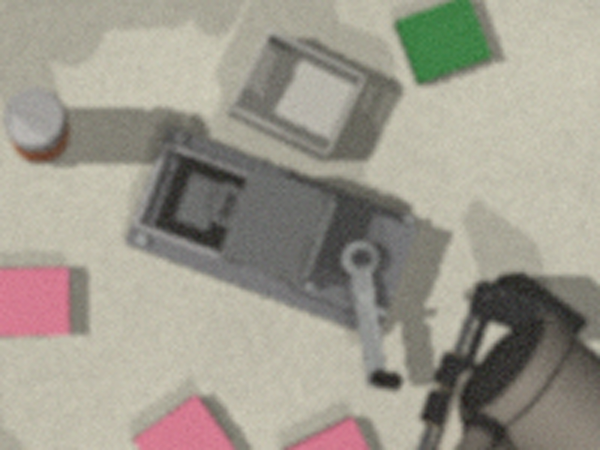

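The scene crop shows the lid shut at (270,185), the black case flat in the tray at (360,250), and the remaining cases low in the magazine window at (245,250). The top crop shows the post back at rest at (385,380), the case at feeder y of about 78 mm, and the bystanders unmoved. Handing in.

```bash
python3 -c "
from cell import *
print(hand_in())"
```

```text
the job is handed in; nothing more can be done
None
```

I pressed the lid shut and swung the lever to its stop and back, which fed one case flat into the tray (centre about 78 mm along feeder +y). The highest force reading was about 27 N, the bystanders looked unmoved in the final pictures, and the job is handed in, though it returned no verdict.

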